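# Stack the carry tote over the flowmeter tote

## Task

The grey tote in the dock holds a glass flowmeter, so stack the blue tote on it instead of nesting it inside: lift the blue tote by its handle, turn it half a turn so that its red end comes over the grey tote's plain end, and set its four lugs in the four yellow seats. The grey tote stands with some play in its dock, so feel for the seats with light force, then press gently past the spring catches until the blue tote is fully home and level, keep a light push of about 10 N on it for a second, and let go. Do not touch the flowmeter with it, never force it, and leave everything else on the bench where it is.

Things in the scene. Friction and masses are not known exactly. Their poses are not given: they have to be found in the camera images.
- tote_mid (a point): Centre of the loose blue tote (0.35 to 0.55 kg), 55 mm above its underside; x points to its red end, z up. Open box 152 (x) x 92 (y) x 60 mm, handle across it, 110 mm high overall. At the very bottom four lugs reach out to y = +-68 mm: two at x = +60, two at x = -20 mm, each 24 mm long, 10 mm high, rounded only at their outer edge.
- tote_grip (a point): Centre of the blue tote's black handle bar, 99 mm above its underside, 44 mm above tote_mid: bar 92 mm long along the tote's y, 18 mm thick in x, 22 mm high, with free room on both x sides and below.
- tote_red_end (a point): Middle of the blue tote's red end wall, 76 mm along its +x from tote_mid and 32 mm above its underside.
- dock: Fixed steel dock plate 270 (x) x 180 (y) x 12 mm on the bench; origin under its centre, z up. On it stands the grey tote, 216 x 150 x 80 mm, walls 4 mm, long rims flared out, rim 92 mm above the bench, red end wall at the dock's +x. The tote's centre lies up to 12 mm either way from the dock's along x (unmeasured play, none in y) and stays there, held by about 80 N of friction.
- dock_ledge (a point): Fixed point above the dock's centre at the height of the ledges, 82 mm above the bench, axes as the dock's. Inside each long wall of the grey tote, 54 to 71 mm from its centre line, a white ledge runs along x. Stacked fully home, the blue tote's +x points along -x here, its underside is 22 mm below this height and tote_mid is 115 mm above the bench.
- dock_seats (a point): Fixed point at the height of the seat floors, 60 mm above the bench, above the dock's centre. Four yellow seats, 27 mm long (lugs have 1.5 mm to spare each way in x, 3 mm in y), are cut into the ledges at x = -60 and +20 mm from the grey tote's centre, which is not exactly here. Open nesting slots lie at x = +60 and -20 mm, down to the tote's floor.
- dock_catches (a point): Fixed point 20 mm along the dock's +x, 74 mm above the bench: nominal middle between two round steel spring catches in the walls over the x = +20 mm seats. Going down, lugs meet them about 4 mm below the ledge; pressing past takes 5 to 20 N in all, then they spring over the lugs. More than 50 N between the totes counts as forcing.
- flowmeter: Glass and brass flowmeter lying in the grey tote, fixed at the centre of the dock (it does not tell where the tote stands), 130 x 30 mm, origin under its centre, top 52 mm above the bench.
- bottle_a: Bystander: white bottle, green cap, 52 mm wide, 120 mm tall; origin under its centre or at mid-length.
- bottle_b: Bystander: white bottle, green cap, 52 mm wide, 120 mm tall; origin under its centre or at mid-length.
- regulator: Bystander: brass regulator body, 44 mm wide, 50 mm tall; origin under its centre or at mid-length.
- wrench: Bystander: steel wrench, 180 mm long; origin under its centre or at mid-length.
- driver: Bystander: red screwdriver, 180 mm long; origin under its centre or at mid-length.
- collar: Bystander: aluminium collar, 60 mm wide, 20 mm tall; origin under its centre or at mid-length.
- multimeter: Bystander: yellow meter, 140 x 75 x 32 mm; origin under its centre or at mid-length.
Not all that is in view belongs to the job. Of the things that look like the part that bears tote_mid, take the one that is farthest from the robot's base at the start.

How it is judged:
By the outcome, as a careful person would: the job done as asked, in the order asked, and still so for the second after the job is handed in, with the robot touching nothing.
It also fails if it takes over 72 s, if anything falls off the work surface, if the arm or the gripper's body presses on something with over 40 N, if the wrist force passes 120 N, or if a joint passes its speed limit or range.

## Robot

A 6-joint arm with a two-finger parallel gripper is mounted at the origin on the work surface. World frame = base frame: x ahead of the robot, y to its left, z up, the work surface at z = 0. Lengths are in mm, angles in rad, forces in N, time in s.
With the tool pointing down it reaches from about 350 to 975 mm from the base axis. Payload 7.1 kg.
Tool frame: the origin (TCP) lies midway between the tips of the shut fingers; the grasp point (between the pads) lies 19 mm behind it (ctrl.grasp_offset is the distance from the TCP to the grasp point, in mm); z points along the fingers, y is the line along which they close (so a half turn about z gives the same grasp; the last joint's range is limited). The gripper opens to 88 mm and grips with 3 to 60 N. Pads are 20 mm wide; open, the fingers measure 115 mm over their backs; the gripper's body (75 mm by 178 mm) begins 61 mm behind the grasp point.
Start: joints at [1.134, 0.423, 1.63, -0, 1.089, -0.019], TCP at [253.562, 571.237, 222.675] pointing down, gripper open.
Joint ranges: [-3, 3], [-0.9, 2.11], [0.09, 2.58], [-1.31, 4.45], [0.11, 2.69], [-2.54, 2.54]. Speed limits (rad/s): [2.39, 2.39, 3.01, 3.14, 3.14, 3.14].

## Interface

Orientations are given as a rotation vector (axis times angle).
In Python, from workcell import ctrl gives the robot as it stands. The module is installed in compiled form; this text tells all that it offers.
- The arm moves only by the tool servo_tool, never from a script. Its argument "rows" is a list of rows, each a list of 7 numbers: the turn, a rotation vector about the tool's x, y, z as a fraction of full scale, then the shift along the tool's x, y, z as a fraction of full scale, then the finger opening in mm, from 0 to 87.8. A call has 1 to 10 rows; each row is the pose to reach, as a shift and turn from the pose commanded when the call began, along the tool's axes at that moment; what a row does not reach only later rows make up. Full scale, the value 1, is 20 cm for a shift and 1.5 rad for a turn. A row lasts 1/8 s, in which the tool goes at most 62.5 mm and 10.7 degrees, less where a joint would pass 70% of its speed; a pose out of reach is approached as far as the arm can. A call with a number of a shift or a turn outside -1 to 1 is refused whole. A call with a gripper value outside its range is refused whole. The fingers move at their own pace and stop on an object; the grip force is fixed at half the most. Time passes only in rows, so rows that repeat a pose let the fingers close. It gives the time, the measured TCP pose, the force, the opening and the grip force at its end, in the units of the state.
- ctrl.get_obs(): the state, without advancing time (a new reading comes with each control period).
- ctrl.get_image(name): name is "side" or "top" or "wrist"; returns (picture, depth): 480x640x3 uint8, red, green, blue; 480x640 float32, mm along the optical axis (not along the pixel's ray), 0 where there is no reading.
- ctrl.camera_info(name): a dict with "intrinsics" (3x3 intrinsics, pixels), "k1" (the pictures are not rectified: a ray, as slopes to the right and down, at radius r is drawn at 1 + k1 r^2 times it, then the intrinsics apply), "R" (3x3) and "t" (3): a world point X has camera coordinates R X + t. Camera axes: x right, y down, z forward; pixel columns grow to the right and rows downward; lengths in mm; the calibration is good to about 2 mm. A picture is of the moment at which its call begins: read the wrist's pose just before it. camera_info takes no time and is no camera call; for the wrist camera it gives the pose at the moment of the call.
- ctrl.close_job(): hands the job in; it is judged then, once.
The state is a dict: "t": time; "qpos": joint angles; "qvel": joint speeds; "joint_torque": joint torques, N m; "ee_pos": TCP position; "orientation": TCP orientation; "ft_force": force on the tool from outside, world axes, zero at the start; "moment": the same for the moment, N m; "width": finger opening in mm; "grasp_force": force on a finger pad.
Only numpy, scipy, OpenCV 4.12 (cv2) and the standard library are available. Lean on these libraries where they do the work, as an engineer would, in place of code of your own. Each camera call takes 0.05 s, during which the arm holds its last target. There are 200 camera calls.

## Working session

There is one attempt and no reset: what is moved stays moved. The work goes in short steps, Python scripts to look and compute and a tool call to move; the robot and the scene stay as the last step left them, time stands still between calls to the robot, and variables do not carry over. Pictures are saved under pics/ and viewed, at most 10 in all, crops included, and the job is handed in when it is done.

Besides the shell and the picture viewer there is one more tool, called after "Emit:" by a JSON object that holds its "api" and its "payload", one argument or row to a line. servo_tool: Moves the arm, as the interface text tells. Its arguments: {"type":"object","properties":{"rows":{"type":"array","items":{"type":"array","items":{"type":"number"}}}},"required":["rows"]}

```bash
mkdir -p pics; cat > h.py <<'E'
import numpy as np, cv2
from workcell import ctrl
def snap(n,f):
    ci=ctrl.camera_info(n); p,d=ctrl.get_image(n); cv2.imwrite('pics/'+f+'.png',p[:,:,::-1]); np.savez('pics/'+f,p=p,d=d,K=ci['intrinsics'],k1=ci['k1'],R=ci['R'],t=ci['t']); return p,d,ci
class V:
    def __init__(s,f):
        z=np.load('pics/'+f+'.npz'); s.__dict__.update({k:z[k] for k in z.files})
        s.dist=np.array([float(s.k1),0,0,0,0])
    def rays(s,uv):
        u=cv2.undistortPoints(np.array(uv,float).reshape(-1,1,2),s.K,s.dist)  # iterative
        return u.reshape(-1,2)
    def cloud(s):
        vv,uu=np.mgrid[0:480,0:640]; r=s.rays(np.stack([uu.ravel(),vv.ravel()],1)); d=s.d.reshape(-1,1)
        c=np.hstack([r*d,d]); w=(c-s.t)@s.R; w[s.d.ravel()==0]=np.nan; return w.reshape(480,640,3)
    def onz(s,uv,z):
        r=s.rays(uv); D=np.hstack([r,np.ones((len(r),1))])@s.R; C=-s.R.T@s.t
        return C+D*((z-C[2])/D[:,2:3])
E
python3 - <<'E'
from h import *
for n in('side','top','wrist'):
    p,d,ci=snap(n,n+'0'); print(n,ci['k1'],-ci['R'].T@ci['t'],(d>0).mean())
o=ctrl.get_obs(); print(o)
E
```

```text
side -0.0447807626469626 [  85.90274226 -587.56028157  805.31578875] 0.99576171875
top -0.03761775263008534 [ 381.94076998  -22.79125535 1026.87508408] 0.9959440104166667
wrist -0.05440261477027503 [179.15617956 604.57079834 383.88444378] 0.995849609375
{'t': 0.15, 'qpos': array([ 1.13400996e+00,  4.23685672e-01,  1.63050345e+00, -4.40270418e-06,
        1.08858106e+00, -1.89906772e-02]), 'qvel': array([-1.99452620e-04, -1.36654579e-03, -2.52071668e-03,  6.25358062e-05,
        6.87841427e-04,  2.50099028e-04]), 'joint_torque': array([ 2.19743815e-04, -5.44982207e+01, -2.73915339e+01,  6.43632025e-02,
        2.03642494e-02, -8.09000653e-05]), 'ee_pos': array([253.38325762, 570.8661739 , 222.07186532]), 'orientation': array([-6.51451614e-01, -3.07303830e+00,  1.80307166e-03]), 'ft_force': array([0.30695423, 0.49740332, 0.55110385]), 'moment': array([ 0.00668092, -0.00947094,  0.01350764]), 'grasp_force': 0.0, 'width': 87.74234592316608}
```

View pics/top0.png

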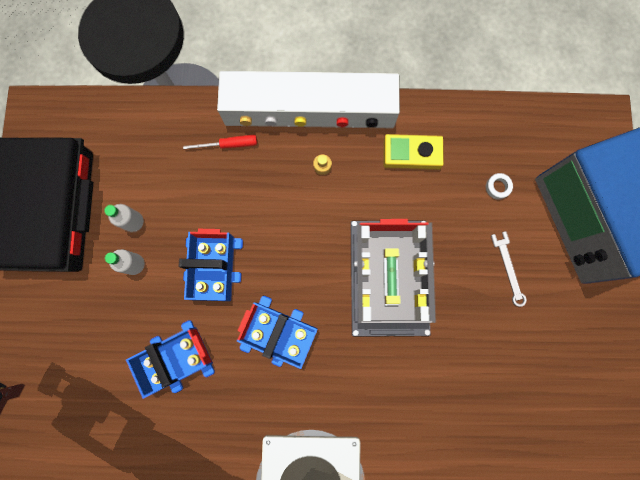

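View pics/side0.png

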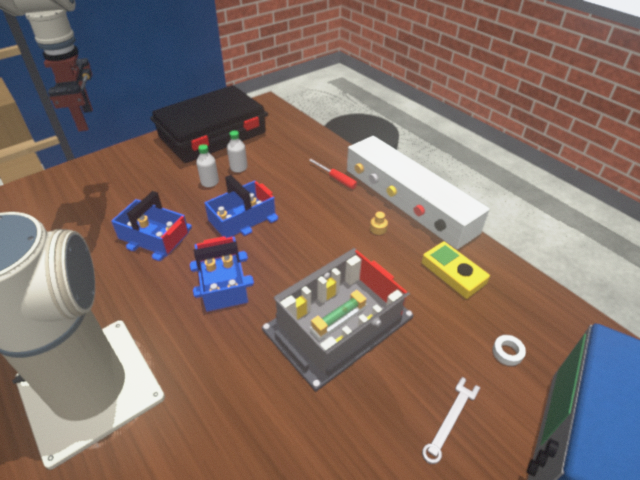

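Top view: three blue totes at px (208,267), (278,333), (170,360). The base is at about (310,475), so (208,267) looks farthest. I'll check that by numbers, and measure the dock and grey tote.

```bash
python3 - <<'E'
from h import *
v=V('top0'); w=v.cloud(); hsv=cv2.cvtColor(v.p,cv2.COLOR_RGB2HSV)
for c in[(208,267),(278,333),(170,360)]:
    u,vv=c; m=np.zeros((480,640),bool); m[vv-45:vv+45,u-45:u+45]=1
    blue=m&(hsv[...,0]>100)&(hsv[...,0]<130)&(hsv[...,1]>120)&(w[...,2]>45)&(w[...,2]<75)
    red=m&((hsv[...,0]<8)|(hsv[...,0]>172))&(hsv[...,1]>130)&(hsv[...,2]>60)&(w[...,2]>50)
    dark=m&(hsv[...,2]<70)&(w[...,2]>103)&(w[...,2]<118)
    P=w[dark]; r=cv2.minAreaRect(P[:,:2].astype(np.float32)); ctr=np.array(r[0])
    b=cv2.minAreaRect(w[blue|red][:,:2].astype(np.float32))
    print(c,'bar',r,'n',dark.sum(),'z',np.median(P[:,2]),'dist',np.hypot(*ctr),'\n box',b,'red',np.median(w[red],0) if red.any() else None)
g=np.zeros((480,640),bool); g[200:350,335:450]=1
P=w[g&(w[...,2]>86)&(w[...,2]<98)]; print('rim',P.min(0),P.max(0),np.percentile(P,[1,99],0), cv2.minAreaRect(P[:,:2].astype(np.float32)))
P=w[g&(w[...,2]>6)&(w[...,2]<16)&True]; print('plate',cv2.minAreaRect(P[:,:2].astype(np.float32)),np.percentile(P,[.5,99.5],0))
yl=g&(hsv[...,0]>18)&(hsv[...,0]<34)&(hsv[...,1]>120)&(hsv[...,2]>90)
n,l,s,c=cv2.connectedComponentsWithStats(yl.astype(np.uint8))
for i in range(1,n):
    if s[i,4]>15: print('yel',c[i],s[i,:5],np.nanmedian(w[l==i],0).round(1),np.nanpercentile(w[l==i],[2,98],0).round(1).tolist())
a=cv2.resize(v.p[215:320,165:265],None,fx=4,fy=4,interpolation=3); b=cv2.resize(v.p[210:345,345:440],None,fx=4,fy=4,interpolation=3)
h=max(a.shape[0],b.shape[0]); a=cv2.copyMakeBorder(a,0,h-a.shape[0],0,0,0)
cv2.imwrite('pics/crop1.png',np.hstack([a,b])[:,:,::-1]); print(h)
E
```

```text
(208, 267) bar ((483.70947265625, 239.2041778564453), (89.81501770019531, 17.156524658203125), 89.08899688720703) n 282 z 108.77173528032816 dist 539.6234730266701 
 box ((476.59814453125, 211.81983947753906), (184.1326446533203, 152.46067810058594), 0.6675629615783691) red [559.87670644 235.89731014  57.93777377]
(278, 333) bar ((336.2796325683594, 76.54698181152344), (17.767433166503906, 88.5173568725586), 67.37104797363281) n 137 z 108.30481203491863 dist 344.88176481913985 
 box ((336.1896667480469, 81.69445037841797), (160.13671875, 92.79045104980469), 68.29409790039062) red [363.39226473 150.08573092  58.01775409]
(170, 360) bar ((270.31744384765625, 317.7709655761719), (90.2921371459961, 19.516748428344727), 28.238054275512695) n 415 z 108.30629172906954 dist 417.19288945467827 
 box ((272.3104248046875, 315.614013671875), (92.1610107421875, 160.92019653320312), 28.26163101196289) red [307.36635102 249.74664802  57.62478501]
rim [ 366.56191764 -258.63596399   86.04187853] [591.70836602 -91.82833994  97.33161733] [[ 366.99581894 -256.90348542   86.21224623]
 [ 590.73160531  -92
[... 227 characters left out ...]
4215927124) [[ 336.2366051  -262.49054025    6.69048166]
 [ 602.0848396   -84.26600475   15.96324719]]
yel [365.22 262.86] [362 258   7  11  50] [ 496.3 -113.1   59.3] [[484.4, -117.7, 55.1], [507.3, -104.1, 84.1]]
yel [418.61983471 263.70247934] [414 258  11  14 121] [ 496.6 -231.6   57.6] [[483.7, -244.3, 32.9], [509.8, -227.0, 71.9]]
yel [365.5 300. ] [363 295   6  11  66] [ 414.2 -113.7   58.7] [[403.2, -120.1, 55.0], [425.2, -108.9, 62.2]]
yel [420.33333333 299.89583333] [415 294  12  13 144] [ 416.3 -235.3   58.1] [[403.3, -246.7, 30.5], [429.5, -228.8, 64.7]]
yel [389.52173913 301.52173913] [386 296  13   8  23] [ 409.  -163.5   48.6] [[408.6, -186.5, 39.0], [423.5, -161.8, 53.3]]
540
```

View pics/crop1.png

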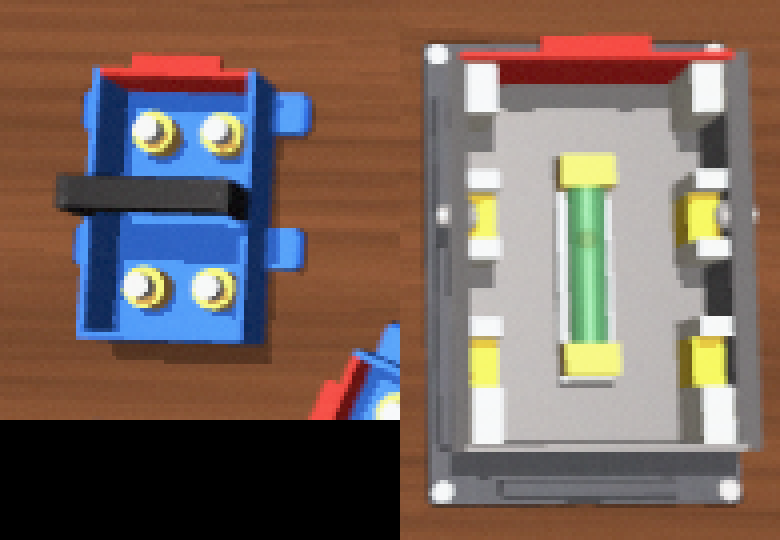

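Left crop: the target tote has all four lugs, its red end up (+x) and its bar at px (208,265); it is 540 mm from the base, against 417 and 345 for the others. Right crop: the grey tote has its red end at +x, and its yellow seats centre on about x = 476 (dock 470).

A direct half turn would exceed joint 6's range. I'll grip the tote, turn it in place, set it down and regrip it from the other side.

```bash
cat >> h.py <<'E'
from scipy.spatial.transform import Rotation as Ro
def st():
    o=ctrl.get_obs(); R=Ro.from_rotvec(o['orientation']).as_matrix()
    print('t%.2f'%o['t'],o['ee_pos'].round(1),'yawy %.2f tilt(deg) %s'%(np.degrees(np.arctan2(R[1,1],R[0,1])),np.degrees(R[:2,2]).round(2)),'F',o['ft_force'].round(1),'M',o['moment'].round(2),'w %.1f g %.1f'%(o['width'],o['grasp_force']),'q6 %.2f'%o['qpos'][5]); return o,R
def plan(pos,yaw):
    o,R=st(); y=np.radians(yaw); T=np.array([[-np.sin(y),np.cos(y),0],[np.cos(y),np.sin(y),0],[0,0,-1]]).T
    T=np.column_stack([[-np.sin(y),np.cos(y),0],[np.cos(y),np.sin(y),0],[0,0,-1]])
    rv=Ro.from_matrix(R.T@T).as_rotvec()/1.5; s=R.T@(np.array(pos)-o['ee_pos'])/200
    print('turn',rv.round(4),'shift',s.round(4))
E
python3 -c "
from h import *
plan([483.7,239.2,200],-0.9)"
```

```text
t0.15 [253.4 570.9 222.1] yawy 66.06 tilt(deg) [-0.03 -0.06] F [0.3 0.5 0.6] M [ 0.01 -0.01  0.01] w 87.7 g 0.0 q6 -0.02
turn [-7.000e-04  4.000e-04  7.791e-01] shift [-1.7254 -1.0483  0.1116]
```

Emit:
{"api": "servo_tool", "payload": {
  "rows": [
    [0,0,0.39,-0.95,-0.58,0,87.8],
    [0,0,0.39,-0.95,-0.58,0,87.8],
    [0,0,0.39,-0.95,-0.58,0,87.8],
    [0,0,0.39,-0.95,-0.58,0,87.8],
    [0,0,0.39,-0.95,-0.58,0,87.8]
  ]
}}

```text
t: 0.78
ee_pos: [381.1, 386.3, 222.6]
orientation: [-1.515, -2.752, 0.001]
ft_force: [-0.3, 0.9, -0.2]
width: 87.7
grasp_force: 0.0
```

```bash
python3 -c "
from h import *
plan([483.7,239.2,200],-0.9)"
```

```text
t0.78 [381.1 386.3 222.6] yawy 32.35 tilt(deg) [-0.02 -0.02] F [-0.3  0.9 -0.2] M [-0.    0.02  0.08] w 87.7 g 0.0 q6 0.21
turn [-2.000e-04  2.000e-04  3.868e-01] shift [-0.8959  0.0397  0.1131]
```

Emit:
{"api": "servo_tool", "payload": {
  "rows": [
    [0,0,0.387,-0.896,0.04,0.11,87.8],
    [0,0,0.387,-0.896,0.04,0.11,87.8],
    [0,0,0.387,-0.896,0.04,0.11,87.8],
    [0,0,0.387,-0.896,0.04,0.11,87.8],
    [0,0,0.387,-0.896,0.04,0.11,87.8]
  ]
}}

```text
t: 1.4
ee_pos: [482.9, 242.4, 200.6]
orientation: [-2.233, -2.209, 0.0]
ft_force: [-0.1, -0.6, -0.7]
width: 87.8
grasp_force: 0.0
```

```bash
python3 - <<'E'
from h import *
plan([483.7,239.2,80],-0.9)
snap('wrist','w1'); v=V('w1'); w=v.cloud(); h=cv2.cvtColor(v.p,cv2.COLOR_RGB2HSV)
m=(h[...,2]<80)&(w[...,2]>103)&(w[...,2]<118)&(np.hypot(w[...,0]-484,w[...,1]-239)<70)
print(m.sum(),cv2.minAreaRect(w[m][:,:2].astype(np.float32)))
E
```

```text
t1.40 [482.9 242.4 200.6] yawy -0.62 tilt(deg) [-0.03  0.02] F [-0.1 -0.6 -0.7] M [-0.07  0.04 -0.01] w 87.8 g 0.0 q6 0.45
turn [-0.0003 -0.0002  0.0033] shift [-0.0163  0.0046  0.6028]
2274 ((484.3641662597656, 240.46234130859375), (17.381240844726562, 91.7909164428711), 0.0919104814529419)
```

View pics/w1.png

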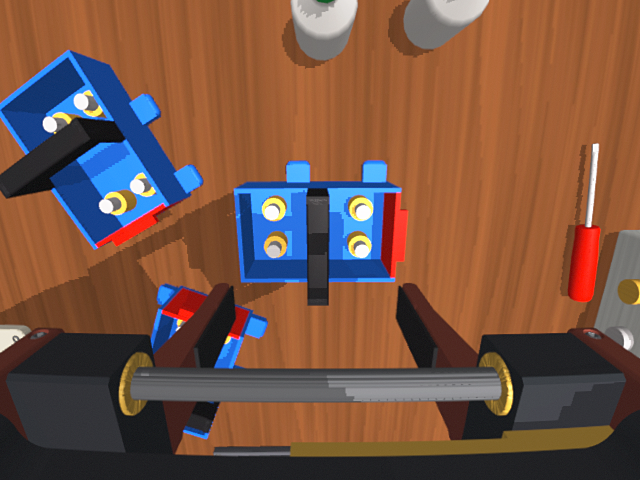

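Wrist view: target tote with its bar at px (317,245) and red end to the right. The measured bar position agrees to 1 mm. Descending and gripping.

Emit:
{"api": "servo_tool", "payload": {
  "rows": [
    [0,0,0,0.003,0.002,0.3,87.8],
    [0,0,0,0.003,0.002,0.5,87.8],
    [0,0,0,0.003,0.002,0.6,87.8],
    [0,0,0,0.003,0.002,0.6,87.8],
    [0,0,0,0.003,0.002,0.6,0],
    [0,0,0,0.003,0.002,0.6,0],
    [0,0,0,0.003,0.002,0.6,0],
    [0,0,0,0.003,0.002,0.6,0],
    [0,0,0,0.003,0.002,0.6,0],
    [0,0,0,0.003,0.002,0.6,0]
  ]
}}

```text
t: 2.7
ee_pos: [483.7, 241.9, 80.7]
orientation: [2.235, 2.207, -0.0]
ft_force: [0.4, 0.2, -0.2]
width: 31.2
grasp_force: 0.0
```

```bash
python3 -c "
from h import *
plan([484,240,100],-36)"
```

```text
t2.70 [483.7 241.9  80.7] yawy -0.72 tilt(deg) [ 0. -0.] F [ 0.4  0.2 -0.2] M [-0.09  0.06  0.03] w 31.2 g 0.0 q6 0.45
turn [0.     0.     0.4105] shift [-0.0093  0.0014 -0.0965]
```

Emit:
{"api": "servo_tool", "payload": {
  "rows": [
    [0,0,0,0,0,0,0],
    [0,0,0,0,0,0,0],
    [0,0,0,0,0,0,0],
    [0,0,0,0,0,0,0],
    [0,0,0,0,0,0,0]
  ]
}}

```text
t: 3.32
ee_pos: [483.9, 242.0, 80.7]
orientation: [2.235, 2.207, 0.0]
ft_force: [1.8, -0.4, -0.8]
width: 18.1
grasp_force: 30.0
```

```bash
python3 -c "
from h import *
st()"
```

```text
t3.33 [483.9 242.   80.7] yawy -0.72 tilt(deg) [0.02 0.01] F [ 1.8 -0.4 -0.8] M [-0.06 -0.21 -0.  ] w 18.1 g 30.0 q6 0.45
```

Emit:
{"api": "servo_tool", "payload": {
  "rows": [
    [0,0,0,0,0,-0.05,0],
    [0,0,0,0,0,-0.1,0],
    [0,0,0.08,0,0,-0.1,0],
    [0,0,0.17,0,0,-0.1,0],
    [0,0,0.26,0,0,-0.1,0],
    [0,0,0.35,0,0,-0.1,0],
    [0,0,0.41,0,0,-0.1,0],
    [0,0,0.41,0,0,-0.1,0],
    [0,0,0.41,0,0,-0.04,0],
    [0,0,0.41,0,0,-0.015,0]
  ]
}}

```text
t: 4.58
ee_pos: [483.1, 241.7, 82.7]
orientation: [-2.798, -1.429, 0.002]
ft_force: [0.0, -0.2, -4.3]
width: 17.8
grasp_force: 30.0
```

```bash
python3 -c "
from h import *
st()"
```

```text
t4.58 [483.1 241.7  82.7] yawy -35.89 tilt(deg) [-0.08 -0.04] F [ 0.  -0.2 -4.3] M [-0.03  0.18 -0.01] w 17.8 g 30.0 q6 1.07
```

Emit:
{"api": "servo_tool", "payload": {
  "rows": [
    [0,0,0,0,0,0.01,0],
    [0,0,0,0,0,0.012,0],
    [0,0,0,0,0,0.012,60],
    [0,0,0,0,0,0.012,60],
    [0,0,0,0,0,0.012,60],
    [0,0,0,0,0,0.012,60],
    [0,0,0,0,0,0.012,60],
    [0,0,0,0,0,-0.15,60],
    [0,0,0,0,0,-0.3,60],
    [0,0,0,0,0,-0.3,60]
  ]
}}

```text
t: 5.82
ee_pos: [485.2, 242.6, 145.7]
orientation: [2.798, 1.427, 0.007]
ft_force: [-0.1, 0.0, -0.9]
width: 59.9
grasp_force: 0.0
```

```bash
python3 - <<'E'
from h import *
o,R=st()
snap('top','t1'); v=V('t1'); w=v.cloud(); h=cv2.cvtColor(v.p,cv2.COLOR_RGB2HSV)
snap('wrist','w2'); v=V('w2'); w=v.cloud(); h=cv2.cvtColor(v.p,cv2.COLOR_RGB2HSV)
m=(h[...,2]<80)&(w[...,2]>103)&(w[...,2]<118)&(np.hypot(w[...,0]-484,w[...,1]-239)<70)
print(m.sum(),cv2.minAreaRect(w[m][:,:2].astype(np.float32)))
plan([484,241,140],144)
E
```

```text
t5.83 [485.2 242.6 145.7] yawy -35.95 tilt(deg) [0.23 0.11] F [-0.1  0.  -0.9] M [-0.07  0.07  0.06] w 59.9 g 0.0 q6 1.07
3602 ((482.3594970703125, 240.6499786376953), (92.72218322753906, 17.76276206970215), 54.50163650512695)
t5.92 [483.5 241.9 143.4] yawy -35.95 tilt(deg) [ 0. -0.] F [-0.  -0.2 -0. ] M [-0.06  0.14 -0.01] w 60.1 g 0.0 q6 1.07
turn [-0.0000e+00  1.0000e-04 -2.0938e+00] shift [-0.002   0.0046  0.0171]
```

Emit:
{"api": "servo_tool", "payload": {
  "rows": [
    [0,0,-1,0,0,0,60],
    [0,0,-1,0,0,0,60],
    [0,0,-1,0,0,0,60],
    [0,0,-1,0,0,0,60],
    [0,0,-1,0,0,0,60],
    [0,0,-1,0,0,0,60],
    [0,0,-1,0,0,0,60],
    [0,0,-1,0,0,0,60],
    [0,0,-1,0,0,0,60]
  ]
}}

```text
t: 7.05
ee_pos: [482.9, 241.6, 142.3]
orientation: [-1.077, -2.95, 0.003]
ft_force: [0.2, -0.6, -0.1]
width: 59.6
grasp_force: 0.0
```

Emit:
{"api": "servo_tool", "payload": {
  "rows": [
    [0,0,-1,0,0,0,60],
    [0,0,-1,0,0,0,60],
    [0,0,-1,0,0,0,60],
    [0,0,-1,0,0,0,60],
    [0,0,-1,0,0,0,60],
    [0,0,-1,0,0,0,60],
    [0,0,-1,0,0,0,60],
    [0,0,-1,0,0,0,60],
    [0,0,-1,0,0,0,60]
  ]
}}

```text
t: 8.18
ee_pos: [483.3, 241.8, 143.0]
orientation: [1.218, -2.895, 0.0]
ft_force: [1.5, 0.6, 0.5]
width: 60.2
grasp_force: 0.0
```

```bash
python3 - <<'E'
from h import *
v=V('t1'); w=v.cloud(); h=cv2.cvtColor(v.p,cv2.COLOR_RGB2HSV)
plan([483,241.3,80.5],144.3)
E
```

```text
t8.18 [483.3 241.8 143. ] yawy 135.64 tilt(deg) [-0.06 -0.03] F [1.5 0.6 0.5] M [ 0.09  0.07 -0.  ] w 60.2 g 0.0 q6 -1.93
turn [ 0.0004 -0.0007 -0.1007] shift [ 0.0024 -0.0008  0.3124]
```

Emit:
{"api": "servo_tool", "payload": {
  "rows": [
    [0,0,-0.1,0.002,0,0,60],
    [0,0,-0.1,0.002,0,0.15,60],
    [0,0,-0.1,0.002,0,0.31,60],
    [0,0,-0.1,0.002,0,0.31,0],
    [0,0,-0.1,0.002,0,0.31,0],
    [0,0,-0.1,0.002,0,0.31,0],
    [0,0,-0.1,0.002,0,0.31,0],
    [0,0,-0.1,0.002,0,0.31,0],
    [0,0,-0.1,0.002,0,0.31,0],
    [0,0,-0.1,0.002,0,0.31,0]
  ]
}}

```text
t: 9.43
ee_pos: [483.7, 241.9, 82.4]
orientation: [-1.438, 2.792, 0.0]
ft_force: [-1.0, -0.6, 6.6]
width: 17.5
grasp_force: 30.0
```

Emit:
{"api": "servo_tool", "payload": {
  "rows": [
    [0,0,0,0,0,0,0],
    [0,0,0,0,0,0,0]
  ]
}}

```text
t: 9.68
ee_pos: [483.8, 241.9, 82.4]
orientation: [-1.438, 2.792, 0.0]
ft_force: [-1.3, 0.6, 6.6]
width: 17.5
grasp_force: 30.0
```

```bash
python3 - <<'E'
from h import *
st()
E
```

```text
t9.68 [483.8 241.9  82.4] yawy 144.51 tilt(deg) [0.05 0.03] F [-1.3  0.6  6.6] M [ 0.07  0.27 -0.06] w 17.5 g 30.0 q6 -2.08
```

Emit:
{"api": "servo_tool", "payload": {
  "rows": [
    [0,0,0,0,0,-0.1,0],
    [0,0,0,0,0,-0.3,0],
    [0,0,0,0,0,-0.5,0],
    [0,0,0,0,0,-0.7,0],
    [0,0,0.1,0,0,-0.7,0],
    [0,0,0.2,0,0,-0.7,0],
    [0,0,0.3,0,0,-0.7,0]
  ]
}}

```text
t: 10.55
ee_pos: [482.7, 241.3, 221.1]
orientation: [0.772, -3.044, 0.001]
ft_force: [-0.5, 0.6, -3.9]
width: 17.9
grasp_force: 30.0
```

```bash
python3 - <<'E'
from h import *
plan([477,35,222],63)
E
```

```text
t10.55 [482.7 241.3 221.1] yawy 118.45 tilt(deg) [-0.08 -0.04] F [-0.5  0.6 -3.9] M [ 0.08  0.01 -0.  ] w 17.9 g 30.0 q6 -1.63
turn [-5.000e-04 -1.000e-03  6.452e-01] shift [ 0.5163 -0.8933 -0.0039]
```

Emit:
{"api": "servo_tool", "payload": {
  "rows": [
    [0,0,0.11,0.09,-0.15,0,0],
    [0,0,0.22,0.18,-0.31,0,0],
    [0,0,0.33,0.27,-0.47,0,0],
    [0,0,0.44,0.36,-0.63,0,0],
    [0,0,0.55,0.45,-0.79,0,0],
    [0,0,0.64,0.516,-0.89,0,0],
    [0,0,0.64,0.516,-0.89,0,0]
  ]
}}

```text
t: 11.42
ee_pos: [477.7, 34.7, 221.1]
orientation: [-0.717, -3.057, 0.001]
ft_force: [-1.1, -0.4, -5.2]
width: 17.6
grasp_force: 30.0
```

```bash
python3 - <<'E'
from h import *
plan([476,-170,222],1.2)
E
```

```text
t11.43 [477.7  34.7 221.1] yawy 63.60 tilt(deg) [-0.09 -0.01] F [-1.1 -0.4 -5.2] M [ 0.01  0.04 -0.05] w 17.6 g 30.0 q6 -1.06
turn [-1.100e-03 -5.000e-04  7.261e-01] shift [-0.4476 -0.9203 -0.0042]
```

Emit:
{"api": "servo_tool", "payload": {
  "rows": [
    [0,0,0.11,-0.07,-0.14,0,0],
    [0,0,0.22,-0.14,-0.28,0,0],
    [0,0,0.33,-0.21,-0.42,0,0],
    [0,0,0.44,-0.28,-0.56,0,0],
    [0,0,0.55,-0.35,-0.7,0,0],
    [0,0,0.66,-0.42,-0.84,0,0],
    [0,0,0.726,-0.448,-0.92,0,0],
    [0,0,0.726,-0.448,-0.92,0,0],
    [0,0,0.726,-0.448,-0.92,0,0]
  ]
}}

```text
t: 12.55
ee_pos: [477.4, -167.7, 221.3]
orientation: [-2.191, -2.25, 0.0]
ft_force: [-0.5, 0.7, -5.0]
width: 18.0
grasp_force: 30.0
```

```bash
python3 - <<'E'
from h import *
st(); snap('top','t2'); snap('side','s2'); snap('wrist','w3'); st()
a=cv2.imread('pics/t2.png')[190:370,320:470]; b=cv2.imread('pics/w3.png')
a=cv2.resize(a,None,fx=2.66,fy=2.66,interpolation=3); a=a[:480]; a=cv2.copyMakeBorder(a,0,480-a.shape[0],0,0,0)
b=cv2.resize(b,(400,300)); b=cv2.copyMakeBorder(b,0,180,0,0,0); cv2.imwrite('pics/c2.png',np.hstack([a,b])); 
E
```

```text
t12.55 [ 477.4 -167.7  221.3] yawy 1.52 tilt(deg) [-0.04  0.04] F [-0.5  0.7 -5. ] M [ 0.   -0.01  0.01] w 18.0 g 30.0 q6 -0.39
t12.70 [ 477.6 -167.8  221.6] yawy 1.48 tilt(deg) [-0.01  0.01] F [-0.   0.4 -4.7] M [-0.05  0.05 -0.01] w 18.2 g 30.0 q6 -0.39
```

View pics/c2.png

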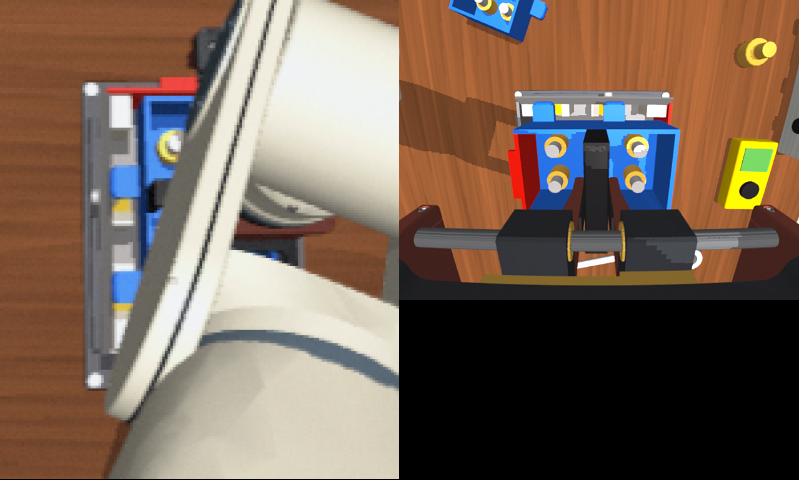

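Left (top camera): the blue tote hovers over the dock with its lugs at px (122,180) and (122,285), beside the yellow seats. Right (wrist): the blue red end at px (515,165) points to -x, and the ledge and seats show at (520–665,110). Measuring the offset now.

```bash
python3 - <<'E'
from h import *
def cls(f,zs=None):
    v=V(f); w=v.cloud(); h=cv2.cvtColor(v.p,cv2.COLOR_RGB2HSV); return v,w,h
for f in('w3','t2'):
    v,w,h=cls(f); blue=(h[...,0]>98)&(h[...,0]<130)&(h[...,1]>110)
    m=blue&(w[...,2]>143)&(w[...,2]<154)&(w[...,1]>-119)&(w[...,1]<-98)
    n,l,s,c=cv2.connectedComponentsWithStats(m.astype(np.uint8))
    for i in range(1,n):
        if s[i,4]>25: P=w[l==i]; print(f,'lug px',s[i,:5],'x',np.percentile(P[:,0],[1,50,99]).round(1),'y',np.percentile(P[:,1],[1,50,99]).round(1),'z',np.median(P[:,2]).round(1))
for f in('w3','t2','top0'):
    v,w,h=cls(f)
    led=(h[...,1]<50)&(h[...,2]>150)&(w[...,2]>79)&(w[...,2]<86)
    for y0,y1 in((-122,-105),(-246,-228)):
        m=led&(w[...,1]>y0)&(w[...,1]<y1)&(w[...,0]>330)&(w[...,0]<600)
        n,l,s,c=cv2.connectedComponentsWithStats(m.astype(np.uint8))
        for i in range(1,n):
            if s[i,4]>12: P=w[l==i]; print(f,'ledge',s[i,:5],'x',np.percentile(P[:,0],[1,99]).round(1),'y',np.percentile(P[:,1],[1,99]).round(1),'z',np.median(P[:,2]).round(1))
# edges yaw of dock plate/rim from top0: fit lines to rim outer edge
    P=w[(w[...,2]>88)&(w[...,2]<97)&(abs(w[...,1]+105)<15)&(w[...,0]>380)&(w[...,0]<570)]
    if len(P)>50:
        xs=np.arange(385,570,6); e=[(x,P[abs(P[:,0]-x)<3][:,1].max()) for x in xs if (abs(P[:,0]-x)<3).sum()>1]; e=np.array(e); 
        if len(e)>8: k=np.polyfit(e[:,0],e[:,1],1); print(f,'rim+y yaw',np.degrees(np.arctan(k[0])),'y@476',np.polyval(k,476), 'z',np.median(P[:,2]))
E
```

```text
w3 lug px [213 163  37  29 963] x [404.9 417.2 428.2] y [-118.9 -109.4  -99.9] z 148.6
w3 lug px [ 327  163   95   33 1182] x [484.3 497.5 546.5] y [-118.7 -109.8  -98.3] z 148.7
t2 lug px [362 240  11  24 141] x [485.5 498.1 529.4] y [-118.9 -110.5  -98.5] z 147.4
t2 lug px [362 292  11  12 109] x [405.2 417.2 427.3] y [-118.8 -109.   -99.2] z 147.0
w3 ledge [196 166  19  18 287] x [368.7 384.1] y [-121.9 -107.6] z 82.1
w3 ledge [260 166  13  19 219] x [426.4 437.1] y [-121.6 -105.4] z 81.8
w3 ledge [308 167  12  19 220] x [469.3 479.4] y [-121.5 -105.4] z 81.8
w3 ledge [396 170  32  17 528] x [548.6 576.4] y [-119.8 -105.2] z 81.8
w3 rim+y yaw 1.2118134329984165 y@476 -93.82647916065429 z 92.89622853481148
t2 ledge [363 226   7  12  65] x [550.5 575.8] y [-119.5 -106. ] z 81.0
t2 ledge [363 270   8   5  25] x [469.4 478.4] y [-121.4 -106.6] z 81.6
t2 ledge [363 289   8   3  17] x [432.7 437.2] y [-121.5 -106.8] z 81.3
t2 ledge [363 307   6  12  47] x [375.  398.6] y [-117.9 -106.8] z 80.9
t2 rim+y yaw 1.115383580377937 y@476 -94.27934899225156 z 91.78491930955823
top0 ledge [363 226   7  12  72] x [550.8 575.9] y [-119.5 -106.1] z 81.4
top0 ledge [363 252   7   6  26] x [506.9 517.9] y [-119.6 -106.4] z 80.7
top0 ledge [363 270   7   5  25] x [469.5 478.5] y [-119.7 -106.6] z 81.7
top0 ledge [363 289   8   5  35] x [428.3 437.2] y [-121.3 -106.8] z 81.4
top0 ledge [363 307   7  14  68] x [370.8 398.5] y [-120.2 -106.9] z 80.9
top0 ledge [419 226   7  12  74] x [553.1 578.1] y [-243.1 -229.2] z 80.6
top0 ledge [419 252   9   5  32] x [510.8 520.2] y [-245.4 -228.3] z 81.3
top0 ledge [419 269   9   5  34] x [473.7 482.8] y [-245.5 -228.1] z 81.3
top0 ledge [420 289   8   5  36] x [430.5 439.4] y [-245.6 -229.8] z 81.5
top0 ledge [420 307   8  14  85] x [372.8 400.6] y [-245.1 -229.7] z 80.9
top0 rim+y yaw 1.127260317339116 y@476 -94.32964308740529 z 91.37410489266681
```

Emit:
{"api": "servo_tool", "payload": {
  "rows": [
    [0,0,0.004,-0.046,-0.019,0,0],
    [0,0,0.004,-0.046,-0.019,0,0],
    [0,0,0.004,-0.046,-0.019,0.06,0],
    [0,0,0.004,-0.046,-0.019,0.12,0],
    [0,0,0.004,-0.046,-0.019,0.18,0],
    [0,0,0.004,-0.046,-0.019,0.22,0],
    [0,0,0.004,-0.046,-0.019,0.25,0],
    [0,0,0.004,-0.046,-0.019,0.25,0]
  ]
}}

```text
t: 13.7
ee_pos: [473.7, -177.9, 171.2]
orientation: [-2.201, -2.24, 0.0]
ft_force: [0.6, -0.2, -4.9]
width: 18.3
grasp_force: 30.0
```

```bash
python3 - <<'E'
from h import *
st(); snap('wrist','w4')
v=V('w4'); w=v.cloud(); h=cv2.cvtColor(v.p,cv2.COLOR_RGB2HSV); blue=(h[...,0]>98)&(h[...,0]<130)&(h[...,1]>110)
b=blue&(w[...,1]>-125)&(w[...,2]<106)&(w[...,2]>92)&(w[...,1]<-100)
n,l,s,c=cv2.connectedComponentsWithStats(b.astype(np.uint8))
for i in range(1,n):
    if s[i,4]>25: P=w[l==i]; print('lug px',s[i,:5],'x',np.percentile(P[:,0],[1,50,99]).round(1),'y',np.percentile(P[:,1],[1,50,99]).round(1),'z',np.median(P[:,2]).round(1))
led=(h[...,1]<60)&(h[...,2]>130)&(w[...,2]>78)&(w[...,2]<86)&(w[...,1]>-122)&(w[...,1]<-104)
n,l,s,c=cv2.connectedComponentsWithStats(led.astype(np.uint8))
for i in range(1,n):
    if s[i,4]>25: P=w[l==i]; print('ledge px',s[i,:5],'x',np.percentile(P[:,0],[1,99]).round(1),'y',np.percentile(P[:,1],[1,99]).round(1))
xs=np.arange(410,540,6)
for nm,P in(('rim',w[(w[...,2]>88)&(w[...,2]<97)&(abs(w[...,1]+105)<15)&~blue]),('wall',w[blue&(w[...,2]>142)&(w[...,2]<156)&(w[...,1]>-145)])):
    e=np.array([(x,np.percentile(P[abs(P[:,0]-x)<3][:,1],95)) for x in xs if (abs(P[:,0]-x)<3).sum()>5]); k=np.polyfit(e[:,0],e[:,1],1); print(nm,np.degrees(np.arctan(k[0])),np.polyval(k,474),len(e))
cv2.imwrite('pics/c4.png',cv2.resize(v.p[100:300,150:470],None,fx=2.5,fy=2.5)[:,:,::-1])
E
```

```text
t13.70 [ 473.7 -177.9  171.2] yawy 1.00 tilt(deg) [-0.04  0.02] F [ 0.6 -0.2 -4.9] M [-0.02  0.03 -0.03] w 18.3 g 30.0 q6 -0.40
lug px [213 163  37  24 776] x [401.4 413.6 424.8] y [-124.7 -117.  -109.6] z 98.3
lug px [327 162  35  27 850] x [480.9 492.4 503.9] y [-124.7 -116.3 -107.7] z 98.3
ledge px [176 157  43  22 809] x [369.1 399.1] y [-121.7 -106.9]
ledge px [253 156  16  24 342] x [426.4 437.2] y [-121.9 -105.7]
ledge px [311 156  15  24 330] x [469.2 479.5] y [-121.2 -104.3]
ledge px [334 156  20   6  86] x [486.3 499.8] y [-107.8 -104.6]
ledge px [361 157  17  23 324] x [506.6 517.3] y [-120.5 -104.3]
ledge px [417 158  40  23 833] x [549.  576.8] y [-120.  -104.1]
rim 1.4397692597679257 -94.05409240583128 22
wall 1.0493511044133965 -129.53882537133745 22
```

View pics/c4.png

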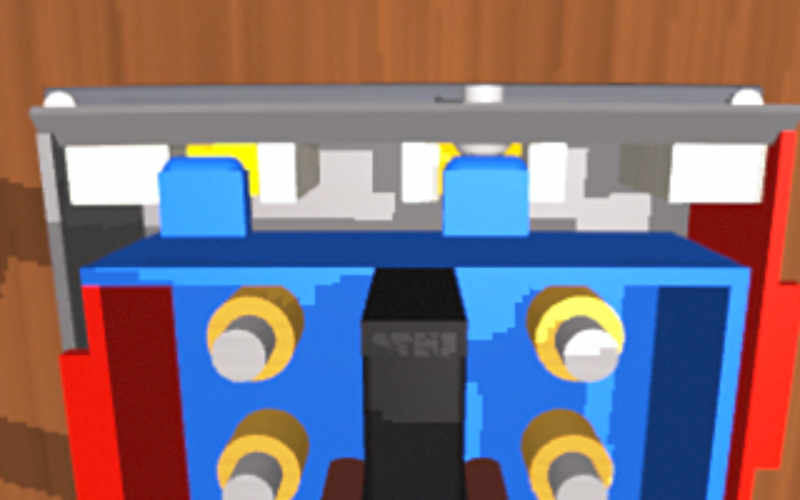

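The lugs and seats agree to about 0.3 mm in x. The crop shows the lugs at px (205,195) and (487,195) centred under their yellow seats. Lowering gently to feel.

Emit:
{"api": "servo_tool", "payload": {
  "rows": [
    [0,0,-0.002,0,0,0.01,0],
    [0,0,-0.002,0,0,0.02,0],
    [0,0,-0.002,0,0,0.028,0],
    [0,0,-0.002,0,0,0.034,0],
    [0,0,-0.002,0,0,0.038,0],
    [0,0,-0.002,0,0,0.041,0],
    [0,0,-0.002,0,0,0.041,0]
  ]
}}

```text
t: 14.62
ee_pos: [473.9, -178.0, 163.5]
orientation: [-2.199, -2.244, 0.0]
ft_force: [0.2, 0.4, -4.4]
width: 18.3
grasp_force: 30.0
```

```bash
python3 -c "
from h import *
st()"
```

```text
t14.62 [ 473.9 -178.   163.5] yawy 1.17 tilt(deg) [-0.  0.] F [ 0.2  0.4 -4.4] M [-0.07  0.02  0.01] w 18.3 g 30.0 q6 -0.40
```

Emit:
{"api": "servo_tool", "payload": {
  "rows": [
    [0,0,0,0,0,0.004,0],
    [0,0,0,0,0,0.008,0],
    [0,0,0,0,0,0.01,0],
    [0,0,0,0,0,0.01,0]
  ]
}}

```text
t: 15.12
ee_pos: [473.9, -178.0, 161.4]
orientation: [-2.199, -2.244, 0.0]
ft_force: [-0.7, -0.1, -4.6]
width: 17.8
grasp_force: 30.0
```

```bash
python3 -c "
from h import *
st()"
```

```text
t15.12 [ 473.9 -178.   161.4] yawy 1.17 tilt(deg) [-0.  0.] F [-0.7 -0.1 -4.6] M [-0.08  0.05 -0.01] w 17.8 g 30.0 q6 -0.40
```

The lugs have passed the ledge level without load. Next come the catches.

Emit:
{"api": "servo_tool", "payload": {
  "rows": [
    [0,0,0,0,0,0.004,0],
    [0,0,0,0,0,0.008,0],
    [0,0,0,0,0,0.01,0],
    [0,0,0,0,0,0.01,0]
  ]
}}

```text
t: 15.62
ee_pos: [474.1, -178.1, 159.7]
orientation: [2.198, 2.244, 0.0]
ft_force: [-0.8, 0.1, -0.2]
width: 18.1
grasp_force: 30.0
```

Emit:
{"api": "servo_tool", "payload": {
  "rows": [
    [0,0,0,0,0,0.003,0],
    [0,0,0,0,0,0.006,0],
    [0,0,0,0,0,0.006,0]
  ]
}}

```text
t: 16.0
ee_pos: [474.2, -178.0, 158.4]
orientation: [2.198, 2.244, 0.001]
ft_force: [-0.4, 1.0, 0.6]
width: 18.0
grasp_force: 30.0
```

```bash
python3 -c "
from h import *
st()"
```

```text
t16.00 [ 474.2 -178.   158.4] yawy 1.17 tilt(deg) [ 0.04 -0.01] F [-0.4  1.   0.6] M [-0.08 -0.21 -0.  ] w 18.0 g 30.0 q6 -0.40
```

Emit:
{"api": "servo_tool", "payload": {
  "rows": [
    [0,0,0,0,0,0.004,0],
    [0,0,0,0,0,0.008,0],
    [0,0,0,0,0,0.008,0]
  ]
}}

```text
t: 16.38
ee_pos: [474.0, -178.0, 156.5]
orientation: [2.198, 2.244, 0.0]
ft_force: [1.1, -0.2, -1.0]
width: 18.1
grasp_force: 30.0
```

Emit:
{"api": "servo_tool", "payload": {
  "rows": [
    [0,0,0,0,0,0.004,0],
    [0,0,0,0,0,0.008,0],
    [0,0,0,0,0,0.008,0]
  ]
}}

```text
t: 16.75
ee_pos: [473.8, -177.9, 154.9]
orientation: [-2.198, -2.244, 0.0]
ft_force: [1.8, 0.5, -2.1]
width: 17.7
grasp_force: 30.0
```

```bash
python3 -c "
from h import *
st()"
```

```text
t16.75 [ 473.8 -177.9  154.9] yawy 1.17 tilt(deg) [-0.01  0.01] F [ 1.8  0.5 -2.1] M [-0.03 -0.27  0.04] w 17.7 g 30.0 q6 -0.40
```

Emit:
{"api": "servo_tool", "payload": {
  "rows": [
    [0,0,0,0,0,0.004,0],
    [0,0,0,0,0,0.009,0],
    [0,0,0,0,0,0.014,0],
    [0,0,0,0,0,0.018,0],
    [0,0,0,0,0,0.02,0],
    [0,0,0,0,0,0.02,0]
  ]
}}

```text
t: 17.5
ee_pos: [473.7, -177.9, 150.9]
orientation: [-2.198, -2.244, 0.0]
ft_force: [0.2, -0.6, -2.8]
width: 17.9
grasp_force: 30.0
```

Emit:
{"api": "servo_tool", "payload": {
  "rows": [
    [0,0,0,0,0,0.005,0],
    [0,0,0,0,0,0.01,0],
    [0,0,0,0,0,0.015,0],
    [0,0,0,0,0,0.015,0]
  ]
}}

```text
t: 18.0
ee_pos: [473.8, -177.9, 147.8]
orientation: [-2.198, -2.244, 0.0]
ft_force: [0.1, -0.2, -6.7]
width: 17.5
grasp_force: 30.0
```

```bash
python3 -c "
from h import *
st()"
```

```text
t18.00 [ 473.8 -177.9  147.8] yawy 1.17 tilt(deg) [-0.02  0.01] F [ 0.1 -0.2 -6.7] M [-0.05 -0.1  -0.  ] w 17.5 g 30.0 q6 -0.40
```

The catches are starting to close over the lugs. About 5 mm is left to the seat floor.

Emit:
{"api": "servo_tool", "payload": {
  "rows": [
    [0,0,0,0,0,0.005,0],
    [0,0,0,0,0,0.01,0],
    [0,0,0,0,0,0.015,0],
    [0,0,0,0,0,0.015,0]
  ]
}}

```text
t: 18.5
ee_pos: [473.8, -177.9, 144.8]
orientation: [-2.198, -2.244, 0.0]
ft_force: [1.4, 0.7, -7.2]
width: 17.8
grasp_force: 30.0
```

Emit:
{"api": "servo_tool", "payload": {
  "rows": [
    [0,0,0,0,0,0.005,0],
    [0,0,0,0,0,0.008,0],
    [0,0,0,0,0,0.008,0]
  ]
}}

```text
t: 18.88
ee_pos: [473.8, -177.9, 143.4]
orientation: [-2.198, -2.244, 0.0]
ft_force: [0.5, -0.6, -6.1]
width: 17.7
grasp_force: 30.0
```

```bash
python3 -c "
from h import *
st()"
```

```text
t18.88 [ 473.8 -177.9  143.4] yawy 1.17 tilt(deg) [-0.01  0.01] F [ 0.5 -0.6 -6.1] M [-0.1   0.02  0.04] w 17.7 g 30.0 q6 -0.40
```

Emit:
{"api": "servo_tool", "payload": {
  "rows": [
    [0,0,0,0,0,0.003,0],
    [0,0,0,0,0,0.005,0],
    [0,0,0,0,0,0.005,0]
  ]
}}

```text
t: 19.25
ee_pos: [473.9, -178.0, 142.6]
orientation: [2.199, 2.244, -0.0]
ft_force: [-0.1, 0.4, -2.5]
width: 17.9
grasp_force: 30.0
```

Emit:
{"api": "servo_tool", "payload": {
  "rows": [
    [0,0,0,0,0,0.003,0],
    [0,0,0,0,0,0.003,0]
  ]
}}

```text
t: 19.5
ee_pos: [474.0, -178.0, 142.5]
orientation: [2.198, 2.244, 0.0]
ft_force: [-1.2, 1.3, 4.5]
width: 17.7
grasp_force: 30.0
```

```bash
python3 -c "
from h import *
st()"
```

```text
t19.50 [ 474.  -178.   142.5] yawy 1.17 tilt(deg) [ 0.02 -0.01] F [-1.2  1.3  4.5] M [ 0.2   0.62 -0.06] w 17.7 g 30.0 q6 -0.40
```

Emit:
{"api": "servo_tool", "payload": {
  "rows": [
    [0,0,0,0,0,0.002,0],
    [0,0,0,0,0,0.002,0],
    [0,0,0,0,0,0.002,0]
  ]
}}

```text
t: 19.88
ee_pos: [474.1, -178.0, 142.5]
orientation: [2.198, 2.244, 0.0]
ft_force: [-3.9, 1.9, 10.7]
width: 17.7
grasp_force: 30.0
```

```bash
python3 - <<'E'
from h import *
st(); snap('wrist','w5'); st()
v=V('w5'); w=v.cloud(); h=cv2.cvtColor(v.p,cv2.COLOR_RGB2HSV); blue=(h[...,0]>98)&(h[...,0]<130)&(h[...,1]>110)
b=blue&(w[...,2]>116)&(w[...,2]<126)&(w[...,0]>390)&(w[...,0]<560)&(w[...,1]<-120)&(w[...,1]>-145)
P=w[b]; A=np.c_[P-P.mean(0)]; c=np.linalg.lstsq(np.c_[A[:,:2],np.ones(len(A))],P[:,2],rcond=None)[0]; print('top wall z',c,len(P))
r=(w[...,2]>88)&(w[...,2]<97)&(abs(w[...,1]+100)<10)&~blue&(w[...,0]>370)&(w[...,0]<575); P=w[r]; A=P-P.mean(0); print('rim z',np.linalg.lstsq(np.c_[A[:,:2],np.ones(len(A))],P[:,2],rcond=None)[0])
E
```

```text
t19.88 [ 474.1 -178.   142.5] yawy 1.18 tilt(deg) [ 0.03 -0.01] F [-3.9  1.9 10.7] M [0.33 0.9  0.04] w 17.7 g 30.0 q6 -0.40
t19.93 [ 474.1 -178.   142.5] yawy 1.18 tilt(deg) [ 0.03 -0.01] F [-3.6  1.3  9.4] M [0.29 0.94 0.  ] w 17.8 g 30.0 q6 -0.40
top wall z [-1.94381697e-03 -1.84942171e-02  1.19584591e+02] 2162
rim z [-1.60591407e-02  7.46961654e-01  9.22791422e+01]
```

Home: the wall top is at 119.6 mm (120 nominal), level, with a push of about 10 N. Holding for over 1 s, then releasing.

Emit:
{"api": "servo_tool", "payload": {
  "rows": [
    [0,0,0,0,0,0,0],
    [0,0,0,0,0,0,0],
    [0,0,0,0,0,0,0],
    [0,0,0,0,0,0,0],
    [0,0,0,0,0,0,0],
    [0,0,0,0,0,0,0],
    [0,0,0,0,0,0,0],
    [0,0,0,0,0,0,0],
    [0,0,0,0,0,0,0],
    [0,0,0,0,0,0,0]
  ]
}}

```text
t: 21.18
ee_pos: [474.1, -178.0, 142.5]
orientation: [2.198, 2.244, 0.0]
ft_force: [-4.3, 1.8, 10.6]
width: 17.6
grasp_force: 30.0
```

Emit:
{"api": "servo_tool", "payload": {
  "rows": [
    [0,0,0,0,0,0,50],
    [0,0,0,0,0,0,50],
    [0,0,0,0,0,0,50],
    [0,0,0,0,0,0,50],
    [0,0,0,0,0,0,50],
    [0,0,0,0,0,-0.1,50],
    [0,0,0,0,0,-0.3,50],
    [0,0,0,0,0,-0.5,50],
    [0,0,0,0,0,-0.8,50],
    [0,0,0,0,0,-0.8,50]
  ]
}}

```text
t: 22.42
ee_pos: [476.4, -179.0, 306.1]
orientation: [2.193, 2.238, 0.006]
ft_force: [0.4, -0.9, -0.3]
width: 49.9
grasp_force: 0.0
```

```bash
python3 - <<'E'
from h import *
st(); snap('wrist','w6'); snap('side','s6')
v=V('w6'); w=v.cloud(); h=cv2.cvtColor(v.p,cv2.COLOR_RGB2HSV); blue=(h[...,0]>98)&(h[...,0]<130)&(h[...,1]>110)
b=blue&(w[...,2]>116)&(w[...,2]<126)&(w[...,0]>390)&(w[...,0]<560)&(w[...,1]<-120)&(w[...,1]>-235)
P=w[b]; A=P-P.mean(0); print('top wall z',np.linalg.lstsq(np.c_[A[:,:2],np.ones(len(A))],P[:,2],rcond=None)[0],len(P))
a=cv2.imread('pics/s6.png'); b=cv2.imread('pics/w6.png')
cv2.imwrite('pics/c6.png',np.hstack([cv2.resize(a[200:400,230:450],(440,400)),cv2.resize(b[80:400,150:438],(360,400))]))
E
```

```text
t22.43 [ 476.4 -179.   306.1] yawy 1.18 tilt(deg) [ 0.49 -0.2 ] F [ 0.4 -0.9 -0.3] M [-0.07  0.07 -0.01] w 49.9 g 0.0 q6 -0.40
top wall z [-2.51883080e-04 -2.61589632e-04  1.19502734e+02] 1511
```

View pics/c6.png

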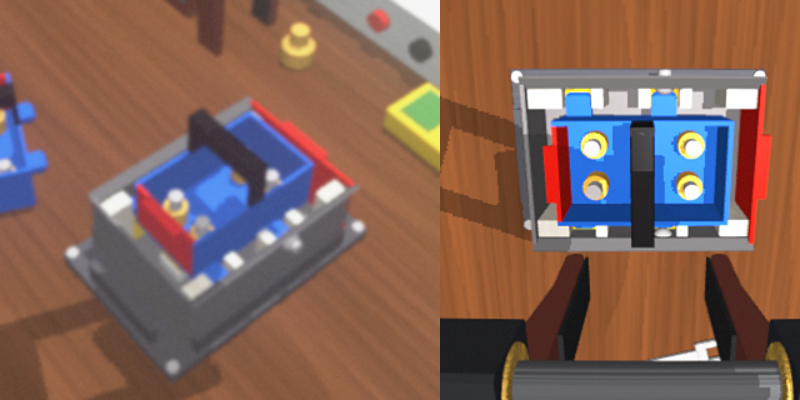

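The blue tote sits level in the grey tote, with the lugs in the seats (wrist crop px (578,102), (665,102)) and its red end at the plain end. The gripper is clear.

```bash
python3 -c "
from workcell import ctrl
print(ctrl.close_job())"
```

```text
the job is handed in; nothing more can be done
None
```

The blue tote is stacked level and fully home on the grey tote, red end over the plain end, held at about 10 N for over a second, then released; the job was handed in at about 22.5 s, and no verdict came back.

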